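# Send the bed home and start the print

## Robot

A 7-joint arm with a two-finger parallel gripper is mounted at the origin on the work surface. World frame = base frame: x ahead of the robot, y to its left, z up, the work surface at z = 0. Lengths are in m, angles in rad, forces in N, time in s.
With the tool pointing down it reaches from about 0.425 to 0.975 m from the base axis. Payload 16.7 kg.
Tool frame: the origin (TCP) lies between the finger pads; the fingertips stand 11 mm ahead of it and the grasp point (between the pads) lies 8 mm behind it; z points along the fingers, y is the line along which they close (so a half turn about z gives the same grasp; the last joint's range is limited). The gripper opens to 85 mm and grips with 20 to 120 N. Pads are 22 mm wide; open, the fingers measure 114 mm over their backs; the gripper's body (76 mm by 85 mm) begins 54 mm behind the grasp point. The pads swing forward as they close: fully open they stand 13 mm farther back than shut.
Start: joints at [1.117, 0.426, 0.074, 1.606, -0.034, 1.111, -0.067], TCP at [0.203, -0.644, 0.242] pointing down, gripper open.
Joint ranges: [-2.85, 2.85], [-0.5, 2.14], [-1.23, 1.37], [0.21, 2.46], [-1.02, 4.16], [0.16, 2.05], [-2.73, 2.73]. Speed limits (rad/s): [1.89, 1.89, 2.39, 2.39, 3.01, 3.01, 3.01].

## Interface

Orientations are given as a 3x3 rotation matrix whose columns are the frame's x, y, z axes.
In Python, from workcell import * gives the robot as it stands.
- The arm moves only by the tool drive_tool, never from a script. Its argument "series" is a list of rows, each an object with "hand": the opening, from 0 (shut) to 1 (fully open); "travel": the shift along the tool's x, y, z in cm, a list of three; "yaw": the turn about the tool's z in rad. A call has 1 to 20 rows; each row is the pose to reach, as a shift and turn from the pose commanded when the call began, along the tool's axes at that moment; what a row does not reach only later rows make up. A row lasts 1/8 s, in which the tool goes at most 62.5 mm and 10.7 degrees, less where a joint would pass 70% of its speed; a pose out of reach is approached as far as the arm can. A call with a gripper value outside its range is refused whole. The fingers move at their own pace and stop on an object; "grip_force" is the grip in N (left out, the last holds). Time passes only in rows, so rows that repeat a pose let the fingers close. It gives the time, the measured TCP pose, the force, the opening and the grip force at its end, in the units of the state.
- observe(): the state, without advancing time (a new reading comes with each control period).
- camera(name): name is "scene" or "top" or "wrist"; returns a dict with "img" (384x512x3 uint8, red, green, blue), "K" (3x3 intrinsics, pixels), "D" ([k1, k2, p1, p2, k3] as OpenCV has them; the pictures are not rectified), "R" (3x3) and "t" (3): a world point X has camera coordinates R X + t. Camera axes: x right, y down, z forward; pixel columns grow to the right and rows downward; lengths in m; the calibration is good to about 2 mm. A picture is of the moment at which its call begins. There is no depth.
- sign_off(): hands the job in; it is judged then, once.
Trained networks look in the newest picture that a camera, given by its name, has taken for a name from the list of things; names that differ only in an ending like _2 or _b are one class to them, and where a whole thing is asked for, a point or a joint stands for the part that bears it (a point fixed in the world has none). Each returns a list of dicts, best first, with "confidence" (0 to 1); they miss things now and then, are a little off and sometimes report something else, mostly with a low value. They report only what shows in the picture. A call takes as long as a camera call.
- look_for(camera, name): "rect" ([left, top, right, bottom] in pixels, round what is visible of it).
- outline_of(camera, name): "pixels" (384x512 bool, what is visible of it) and "rect" ([left, top, right, bottom] in pixels, round what is visible of it).
- spot_point(camera, name): "position" ([column, row] in pixels: a listed point, or the origin of a listed thing).
The state is a dict: "time": time; "joint_pos": joint angles; "joint_velocities": joint speeds; "joint_efforts": joint torques, N m; "tcp_pos": TCP position; "tcp_rot": TCP orientation; "contact_force": force on the tool from outside, world axes, zero at the start; "wrist_torque": the same for the moment, N m; "opening": finger opening in m; "finger_force": force on a finger pad.
Only numpy, scipy, OpenCV 4.12 (cv2) and the standard library are available. Lean on these libraries where they do the work, as an engineer would, in place of code of your own. Each camera call takes 0.05 s, during which the arm holds its last target. There are 200 camera calls.

## Task

Get the 3D printer going: with the fingertips, gently push the printer's bed fully home, back against its two rubber stops, then lightly press the green start key on the control pod, let it spring up and withdraw. Press no other key, do not press green before the bed is home, and do not move or pick up any of the things lying about.

Things in the scene. Friction and masses are not known exactly. Their poses are not given: they have to be found in the camera images.
- printer: the white 3D printer, fixed to the table. Base 360 mm (its x) x 300 mm (its y), base top 40 mm above the table; origin on the table under the base's centre, x from the front (robot's side) to the back, z up. A post 440 mm tall stands at x +150, y +190 mm, with a cross arm at 300 to 340 mm height, x about +110 to +170 mm, and a print head hanging from the arm down to 238 mm
- bed (a joint): travel of the bed (m) along the printer's x: 0 = all the way to the front, 0.12 = fully home against the two black rubber stops at the back (a firm end). It slides with about 2 N of friction plus 6 N per m/s, has no spring and stays where it is left
- bed_front (a point): centre of the flat upright front face of the bed's orange front bar; the face is 180 mm wide (y), 22 mm high and looks to -x of this frame (towards the robot). It moves with the bed; x is the direction in which the bed slides home. The bar's underside is 50 mm above the table, its top 72 mm, with the bed plate (180 x 180 mm) on it up to 77 mm; the base lies 10 mm below the bar and extends at least 40 mm in front of it
- pod: the dark control pod, fixed to the table, 190 mm (its x) x 130 mm (its y); flat key area 30 mm above the table, and a tilted screen up to 48 mm high on its far (+x) part, from x +28 mm on. Origin on the table under its centre, z up
- key_green (a joint): how far the green key is pressed (m): 0 = up, 0.008 = fully down; springs back by itself, takes about 1.5 N to start and 5 N fully down; this is the start key, and it registers at about 0.004
- key_green_top (a point): centre of the top face of the green round key, 26 mm across, top 48 mm above the table (18 mm above the pod's flat). The four keys stand in a 2 x 2 square, 52 mm between centres, on the near part of the pod; which colour is where varies
- key_red (a joint): how far the red key is pressed (m): 0 = up, 0.008 = fully down; springs back by itself, takes about 1.5 N to start and 5 N fully down; not to be pressed
- key_red_top (a point): centre of the top face of the red round key, 26 mm across, top 48 mm above the table (18 mm above the pod's flat). The four keys stand in a 2 x 2 square, 52 mm between centres, on the near part of the pod; which colour is where varies
- key_yellow (a joint): how far the yellow key is pressed (m): 0 = up, 0.008 = fully down; springs back by itself, takes about 1.5 N to start and 5 N fully down; not to be pressed
- key_yellow_top (a point): centre of the top face of the yellow round key, 26 mm across, top 48 mm above the table (18 mm above the pod's flat). The four keys stand in a 2 x 2 square, 52 mm between centres, on the near part of the pod; which colour is where varies
- key_blue (a joint): how far the blue key is pressed (m): 0 = up, 0.008 = fully down; springs back by itself, takes about 1.5 N to start and 5 N fully down; not to be pressed
- key_blue_top (a point): centre of the top face of the blue round key, 26 mm across, top 48 mm above the table (18 mm above the pod's flat). The four keys stand in a 2 x 2 square, 52 mm between centres, on the near part of the pod; which colour is where varies
- key_green_base: black bezel disc (36 mm across, 4 mm high) under the green key; origin at its underside centre, on the pod's flat
- boat: orange printed toy boat, about 56 x 30 x 48 mm high; loose on the table, to be left alone; origin under its hull
- gear: teal printed gear lying flat, 72 mm across, 18 mm high; loose on the table, to be left alone; origin under its centre
- vase: purple printed vase, 68 mm across, 90 mm high; loose on the table, to be left alone; origin under its centre
- glue: yellow glue stick standing upright, 30 mm across, 95 mm high; loose on the table, to be left alone; origin under its centre
- scraper: red-handled scraper lying flat, 190 mm long along its x; loose on the table, to be left alone; origin on the table under its middle
- brush: cleaning brush lying flat, 170 mm long along its x; loose on the table, to be left alone; origin on the table under its middle

How it is judged:
By the outcome, as a careful person would: the job done as asked, in the order asked, and still so for the second after the job is handed in, with the robot touching nothing.
It also fails if it takes over 54 s, if anything falls off the work surface, if the arm or the gripper's body presses on something with over 40 N, if the wrist force passes 120 N, or if a joint passes its speed limit or range.

## Working session

There is one attempt and no reset: what is moved stays moved. The work goes in short steps, Python scripts to look and compute and a tool call to move; the robot and the scene stay as the last step left them, time stands still between calls to the robot, and variables do not carry over. Pictures are saved under pics/ and viewed, at most 10 in all, crops included, and the job is handed in when it is done.

Besides the shell and the picture viewer there is one more tool, called after "Emit:" by a JSON object that holds its "name" and its "arguments". drive_tool: Moves the arm, as the interface text tells. Its arguments: {"type":"object","properties":{"series":{"type":"array"},"grip_force":{"type":"number"}},"required":["series"]}

```bash
mkdir -p pics; cat > h.py <<'E'
from workcell import *
import numpy as np, cv2
def ray(c,p):
    u=cv2.undistortPoints(np.array([[p]],float),np.array(c["K"]),np.array(c["D"]))[0,0]
    R=np.array(c["R"]);return -R.T@np.array(c["t"]),R.T@np.array([u[0],u[1],1])
def atz(c,p,z):
    o,d=ray(c,p);return o+d*(z-o[2])/d[2]
def tri(a,b):
    (o1,d1),(o2,d2)=a,b
    s=np.linalg.lstsq(np.c_[d1,-d2],o2-o1,rcond=None)[0]
    p,q=o1+d1*s[0],o2+d2*s[1];return (p+q)/2,np.linalg.norm(p-q)
E
python3 - <<'E'
from h import *
np.set_printoptions(precision=4,suppress=True)
cs={n:camera(n) for n in("scene","top")}
for n,c in cs.items(): cv2.imwrite(f"pics/{n}0.png",c["img"][:,:,::-1])
for k in["bed_front","key_green_top","key_red_top","key_yellow_top","key_blue_top","printer","pod","glue","vase","boat","gear","scraper","brush"]:
    r={n:spot_point(n,k) for n in cs}
    z={"bed_front":.061}.get(k,.048 if k.startswith("key") else 0)
    for n in cs:
        for x in r[n][:1]: print(k,n,np.round(x["position"],1),round(x["confidence"],2),atz(cs[n],x["position"],z))
    if r["scene"] and r["top"]: print("   tri",*tri(*[ray(cs[n],r[n][0]["position"]) for n in cs]))
s=observe();print(s["time"],s["tcp_pos"],s["tcp_rot"],s["opening"])
E
```

```text
bed_front scene [286.2 176.6] 0.91 [0.5373 0.126  0.061 ]
bed_front top [222.1 196.8] 0.8 [0.5467 0.1241 0.061 ]
   tri [0.5457 0.1234 0.0679] 0.0003997950486504499
key_green_top scene [171.3 197.8] 0.5 [ 0.5286 -0.2517  0.048 ]
key_green_top top [330.2 199.1] 0.44 [ 0.5359 -0.2015  0.048 ]
   tri [ 0.5339 -0.227   0.0466] 0.05017076539638136
key_red_top scene [173.4 200.8] 0.55 [ 0.545  -0.2468  0.048 ]
key_red_top top [346.9 199.2] 0.63 [ 0.5348 -0.2518  0.048 ]
   tri [ 0.536  -0.2499  0.0414] 0.006302250252705679
key_yellow_top scene [185.2 188.3] 0.41 [ 0.4929 -0.2029  0.048 ]
key_yellow_top top [332.7 221.1] 0.47 [ 0.4693 -0.2062  0.048 ]
   tri [ 0.4712 -0.2055  0.0316] 0.006792590908967569
key_blue_top top [348.  217.9] 0.56 [ 0.4781 -0.2524  0.048 ]
printer scene [291.3 209.6] 0.82 [0.632  0.1154 0.    ]
printer top [228.1 167.6] 0.81 [0.6487 0.1089 0.    ]
   tri [0.6461 0.1092 0.0137] 0.0022013215608011802
pod scene [183.1 212.9] 0.78 [ 0.5555 -0.2234  0.    ]
pod top [335.  199.5] 0.61 [ 0.541  -0.2241  0.    ]
   tri [ 0.5426 -0.2246 -0.011 ] 0.002865826679596259
glue sc
[... 277 characters left out ...]
0.5157 -0.0064] 0.0007090135040929411
boat scene [293.7 213.6] 0.27 [0.652  0.1169 0.    ]
boat top [172.7 261.1] 0.56 [0.3585 0.2818 0.    ]
   tri [ 0.3517  0.2812 -0.2942] 0.10562808318313299
gear scene [173.2 180.4] 0.54 [ 0.3778 -0.2362  0.    ]
gear top [174.3 262.2] 0.7 [0.3551 0.2768 0.    ]
   tri [0.3861 0.0102 0.0733] 0.504265044805302
scraper scene [ 95.  216.6] 0.62 [ 0.4983 -0.5004 -0.    ]
scraper top [426.9 213.5] 0.59 [ 0.4922 -0.5069  0.    ]
   tri [ 0.4927 -0.5047 -0.0035] 0.00648757403859074
brush top [ 94.7 248.4] 0.88 [0.4009 0.5247 0.    ]
1.4 [ 0.2025 -0.6439  0.2423] [[ 0.9539  0.3001 -0.0001]
 [ 0.3001 -0.9539  0.0001]
 [-0.     -0.0001 -1.    ]] 0.0855444702671904
```

```bash
python3 - <<'E'
import cv2,numpy as np
t=cv2.imread("pics/top0.png");s=cv2.imread("pics/scene0.png")
a=cv2.resize(t[90:290,60:460],(800,400),interpolation=cv2.INTER_CUBIC)
cv2.imwrite("pics/a.png",a)
cv2.imwrite("pics/b.png",cv2.resize(s[80:300,60:430],(800,476),interpolation=cv2.INTER_CUBIC))
E
```

```text
(no output)
```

View pics/a.png

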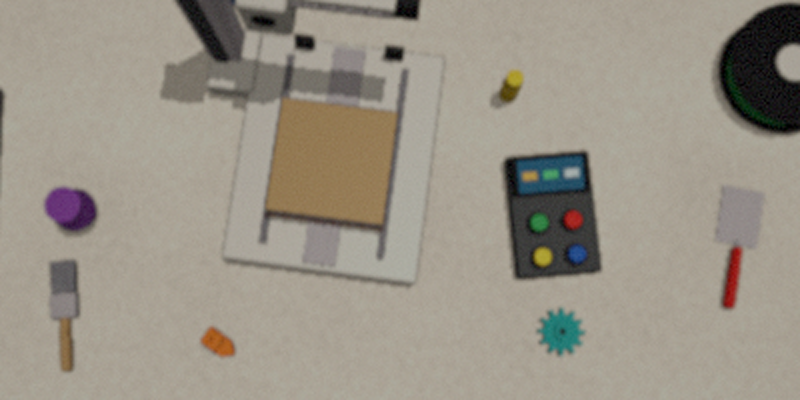

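View pics/b.png

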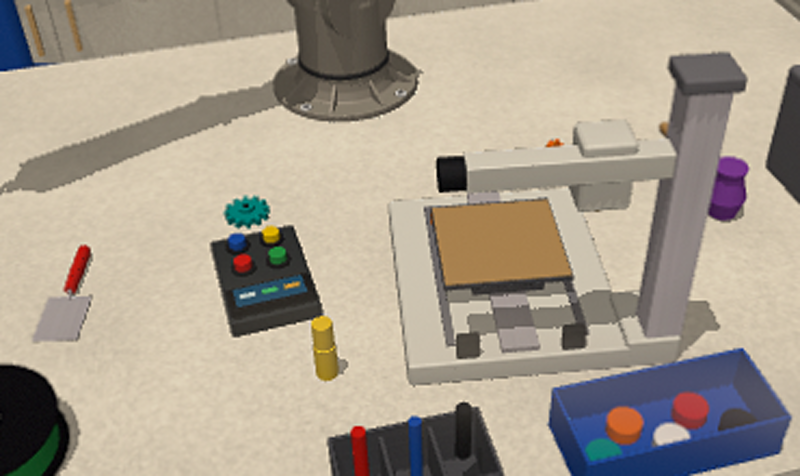

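The top view shows the bed partway back: front plate edge at crop (267,212) to (383,226). Green key is at crop (540,222), upper left of the square, and in the scene view at crop (277,256). The networks' scene reading for green was on the red key. I'll recompute from these pixels.

```bash
python3 - <<'E'
from h import *
np.set_printoptions(precision=4,suppress=True)
c=camera("top");s=camera("scene")
T=lambda u,v:(60+u/2,90+v/2); S=lambda u,v:(60+u/2.162,80+v/2.162)
P=lambda q,z:np.array([atz(c,T(*p),z) for p in q])
b=P([(285,97),(398,112),(383,226),(267,212)],.077);print("plate",b)
f=P([(225,258),(413,283),(443,57)],.04);print("base",f)
for n,p in(("bed",b[1]-b[2]),("bed",b[0]-b[3]),("bedw",b[3]-b[2]),("base",f[2]-f[1]),("basew",f[0]-f[1])): print(n,np.linalg.norm(p),np.degrees(np.arctan2(p[1],p[0])))
print("stops",P([(305,42),(394,53)],.06))
def blob(c,lo,hi,roi):
    h=cv2.cvtColor(c["img"],cv2.COLOR_RGB2HSV);m=cv2.inRange(h,lo,hi)
    x0,y0,x1,y1=roi;k=np.zeros_like(m);k[y0:y1,x0:x1]=m[y0:y1,x0:x1]
    M=cv2.moments(k,True);return M["m10"]/M["m00"],M["m01"]/M["m00"],M["m00"]
g=(45,80,40),(85,255,255)
gt=blob(c,*g,(322,192,338,209));gs=blob(s,*g,(178,190,198,206));print(gt,gs)
print("green top@48",atz(c,gt[:2],.046),"scene",atz(s,gs[:2],.044),"tri",tri(ray(c,gt[:2]),ray(s,gs[:2])))
for n,q in(("red",(573,219)),("yel",(543,257)),("blue",(577,254))):print(n,atz(c,T(*q),.046))
E
```

```text
plate [[0.724  0.1814 0.077 ]
 [0.6973 0.0106 0.077 ]
 [0.5244 0.036  0.077 ]
 [0.5483 0.208  0.077 ]]
base [[ 0.4844  0.2766  0.04  ]
 [ 0.442  -0.0075  0.04  ]
 [ 0.7938 -0.0617  0.04  ]]
bed 0.17480491537339446 -8.345276344782166
bed 0.1776960588695171 -8.634212819660798
bedw 0.17372343071706295 82.08337404755731
base 0.3560104666162616 -8.761734081961517
basew 0.28716291890131496 81.50566367265941
stops [[0.8159 0.1524 0.06  ]
 [0.7954 0.0149 0.06  ]]
(329.0705882352941, 200.95294117647057, 85.0) (187.85245901639345, 197.68852459016392, 61.0)
green top@48 [ 0.5306 -0.1982  0.046 ] scene [ 0.5373 -0.2005  0.044 ] tri (array([ 0.5315, -0.1998,  0.039 ]), np.float64(0.0010138043852192366))
red [ 0.5341 -0.251   0.046 ]
yel [ 0.4773 -0.2033  0.046 ]
blue [ 0.481  -0.2545  0.046 ]
```

Emit:
{"name": "drive_tool", "arguments": {"series": [{"hand": 0,"travel": [35.4,-30.1,0],"yaw": 0.15},{"hand": 0,"travel": [35.4,-30.1,0],"yaw": 0.3},{"hand": 0,"travel": [35.4,-30.1,0],"yaw": 0.45},{"hand": 0,"travel": [35.4,-30.1,0],"yaw": 0.45},{"hand": 0,"travel": [35.4,-30.1,0],"yaw": 0.45},{"hand": 0,"travel": [35.4,-30.1,0],"yaw": 0.45},{"hand": 0,"travel": [35.4,-30.1,0],"yaw": 0.45},{"hand": 0,"travel": [35.4,-30.1,0],"yaw": 0.45},{"hand": 0,"travel": [49.4,-65.7,0],"yaw": 0.45},{"hand": 0,"travel": [49.4,-65.7,0],"yaw": 0.45},{"hand": 0,"travel": [49.4,-65.7,0],"yaw": 0.45},{"hand": 0,"travel": [49.4,-65.7,0],"yaw": 0.45},{"hand": 0,"travel": [49.4,-65.7,0],"yaw": 0.45},{"hand": 0,"travel": [49.4,-65.7,0],"yaw": 0.45},{"hand": 0,"travel": [49.4,-65.7,0],"yaw": 0.45},{"hand": 0,"travel": [49.4,-65.7,0],"yaw": 0.45},{"hand": 0,"travel": [49.4,-65.7,0],"yaw": 0.45}]}}

```text
time: 3.62
tcp_pos: [0.4767, 0.1296, 0.2423]
tcp_rot: [[0.989, -0.147, -0.0], [-0.147, -0.989, -0.0], [0.0, 0.0, -1.0]]
contact_force: [0.2, 0.1, 0.3]
opening: -0.0002
finger_force: 0.0
```

```bash
python3 - <<'E'
from h import *
np.set_printoptions(precision=4,suppress=True)
c=camera("wrist");cv2.imwrite("pics/w1.png",c["img"][:,:,::-1])
for r in spot_point("wrist","bed_front")[:2]: print(r,atz(c,r["position"],.061))
s=observe();print(s["time"],s["tcp_pos"],s["tcp_rot"],s["opening"],s["contact_force"])
E
```

```text
{'position': [259.3, 119.2], 'confidence': 0.91} [0.5353 0.1242 0.061 ]
3.725 [0.4768 0.1297 0.2424] [[ 0.9892 -0.1468  0.0001]
 [-0.1468 -0.9892 -0.0003]
 [ 0.0001  0.0003 -1.    ]] -9.446993540396077e-05 [0.7125 0.2582 0.3578]
```

View pics/w1.png

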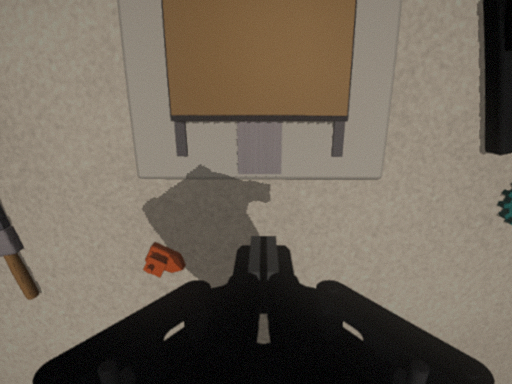

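The wrist view confirms it: bed front centre at (259,119), fingers in line at column 263, path clear. Now I'll go down and push most of the way.

Emit:
{"name": "drive_tool", "arguments": {"series": [{"hand": 0,"travel": [0,0,6],"yaw": 0},{"hand": 0,"travel": [0,0,12],"yaw": 0},{"hand": 0,"travel": [0,0,16.5],"yaw": 0},{"hand": 0,"travel": [0,0,18],"yaw": 0},{"hand": 0,"travel": [1.5,0,18],"yaw": 0},{"hand": 0,"travel": [3,0,18],"yaw": 0},{"hand": 0,"travel": [4,0,18],"yaw": 0},{"hand": 0,"travel": [4.5,0,18],"yaw": 0},{"hand": 0,"travel": [5,0,18],"yaw": 0},{"hand": 0,"travel": [5.5,0,18],"yaw": 0},{"hand": 0,"travel": [6,0,18],"yaw": 0},{"hand": 0,"travel": [6.5,0,18],"yaw": 0},{"hand": 0,"travel": [7,0,18],"yaw": 0},{"hand": 0,"travel": [7.5,0,18],"yaw": 0},{"hand": 0,"travel": [8,0,18],"yaw": 0},{"hand": 0,"travel": [8.5,0,18],"yaw": 0},{"hand": 0,"travel": [9,0,18],"yaw": 0},{"hand": 0,"travel": [9.5,0,18],"yaw": 0},{"hand": 0,"travel": [10,0,18],"yaw": 0},{"hand": 0,"travel": [10.5,0,18],"yaw": 0}]}}

```text
time: 6.22
tcp_pos: [0.5808, 0.1158, 0.0623]
tcp_rot: [[0.989, -0.145, -0.0], [-0.145, -0.989, 0.0], [-0.0, -0.0, -1.0]]
contact_force: [-2.3, -0.6, -0.4]
opening: -0.0004
finger_force: 1.1
```

```bash
python3 - <<'E'
from h import *
np.set_printoptions(precision=4,suppress=True)
c=camera("top");cv2.imwrite("pics/t2.png",cv2.resize(c["img"][90:240,150:300,::-1],(600,600),interpolation=cv2.INTER_CUBIC))
s=observe();print(s["time"],s["tcp_pos"],s["contact_force"])
E
```

```text
6.275 [0.5816 0.1157 0.0624] [-0.942  -0.5218  0.8344]
```

View pics/t2.png

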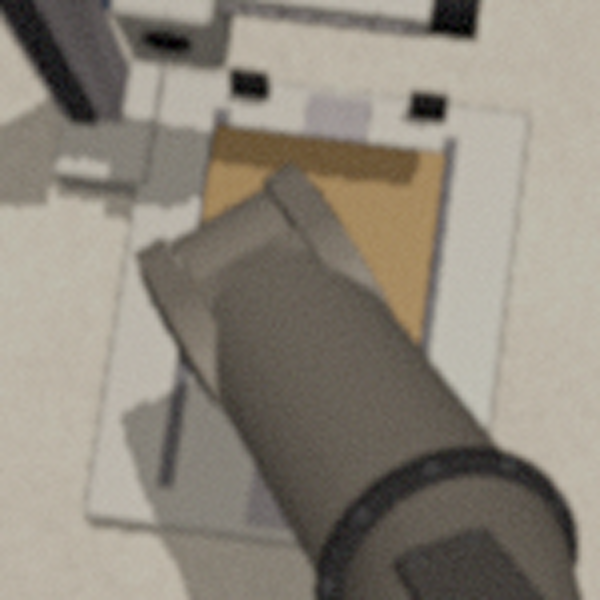

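The picture shows the bed moved, its rear edge now about 30 crop pixels short of the stops at (248,85) and (427,105). I'll continue slowly.

Emit:
{"name": "drive_tool", "arguments": {"series": [{"hand": 0,"travel": [0.3,0,0],"yaw": 0},{"hand": 0,"travel": [0.6,0,0],"yaw": 0},{"hand": 0,"travel": [0.9,0,0],"yaw": 0},{"hand": 0,"travel": [1.2,0,0],"yaw": 0},{"hand": 0,"travel": [1.5,0,0],"yaw": 0}]}}

```text
time: 6.9
tcp_pos: [0.5956, 0.1138, 0.0624]
tcp_rot: [[0.989, -0.145, 0.0], [-0.145, -0.989, 0.0], [0.0, -0.0, -1.0]]
contact_force: [-1.9, -0.2, -0.3]
opening: 0.0002
finger_force: 1.1
```

Emit:
{"name": "drive_tool", "arguments": {"series": [{"hand": 0,"travel": [0.2,0,0],"yaw": 0},{"hand": 0,"travel": [0.4,0,0],"yaw": 0},{"hand": 0,"travel": [0.6,0,0],"yaw": 0}]}}

```text
time: 7.28
tcp_pos: [0.6014, 0.1129, 0.0624]
tcp_rot: [[0.989, -0.145, -0.0], [-0.145, -0.989, 0.0], [-0.0, -0.0, -1.0]]
contact_force: [-2.6, -1.0, -0.1]
opening: -0.0002
finger_force: 1.0
```

Emit:
{"name": "drive_tool", "arguments": {"series": [{"hand": 0,"travel": [0.2,0,0],"yaw": 0},{"hand": 0,"travel": [0.4,0,0],"yaw": 0}]}}

```text
time: 7.52
tcp_pos: [0.6054, 0.1123, 0.0624]
tcp_rot: [[0.989, -0.145, 0.0], [-0.145, -0.989, 0.0], [0.0, -0.0, -1.0]]
contact_force: [-1.5, 0.4, 0.4]
opening: 0.0002
finger_force: 1.0
```

Emit:
{"name": "drive_tool", "arguments": {"series": [{"hand": 0,"travel": [0.2,0,0],"yaw": 0},{"hand": 0,"travel": [0.4,0,0],"yaw": 0}]}}

```text
time: 7.78
tcp_pos: [0.6094, 0.1117, 0.0624]
tcp_rot: [[0.989, -0.145, 0.0], [-0.145, -0.989, 0.0], [0.0, -0.0, -1.0]]
contact_force: [-1.9, -0.3, 0.1]
opening: -0.0002
finger_force: 1.0
```

Emit:
{"name": "drive_tool", "arguments": {"series": [{"hand": 0,"travel": [0.2,0,0],"yaw": 0},{"hand": 0,"travel": [0.4,0,0],"yaw": 0}]}}

```text
time: 8.02
tcp_pos: [0.6118, 0.1113, 0.0622]
tcp_rot: [[0.989, -0.145, -0.003], [-0.145, -0.99, -0.0], [-0.003, 0.001, -1.0]]
contact_force: [-19.8, 1.9, 14.3]
opening: -0.0001
finger_force: 9.6
```

Emit:
{"name": "drive_tool", "arguments": {"series": [{"hand": 0,"travel": [0.2,0,0],"yaw": 0},{"hand": 0,"travel": [0.4,0,0],"yaw": 0}]}}

```text
time: 8.28
tcp_pos: [0.612, 0.1113, 0.0617]
tcp_rot: [[0.99, -0.143, -0.01], [-0.143, -0.99, -0.001], [-0.009, 0.003, -1.0]]
contact_force: [-45.6, 2.4, 33.2]
opening: -0.0
finger_force: 22.7
```

```bash
python3 - <<'E'
from h import *
c=camera("top");cv2.imwrite("pics/t3.png",cv2.resize(c["img"][90:240,150:300,::-1],(600,600),interpolation=cv2.INTER_CUBIC))
s=observe();print(s["time"],s["tcp_pos"],s["contact_force"])
E
```

```text
8.325 [0.61189099 0.11137883 0.06162582] [-35.16856657   2.4466142   21.34344622]
```

View pics/t3.png

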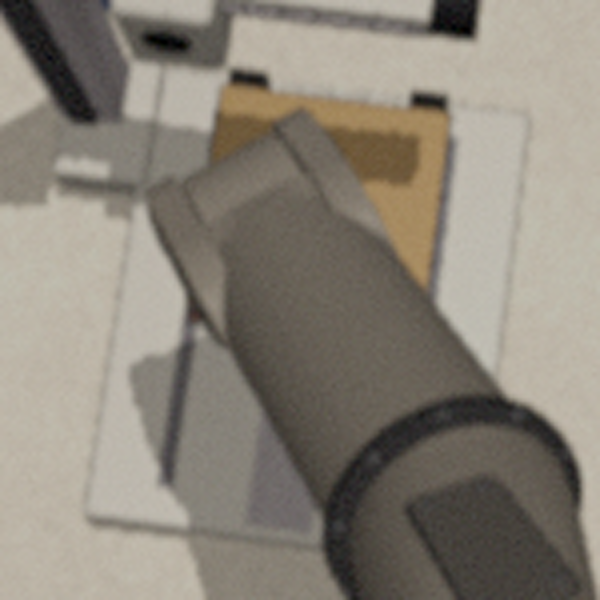

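The bed plate is now against both stops (248,80) and (428,100), and the force rose sharply, so it is home. I'll back off, lift, and go short of the green key for a closer look.

Emit:
{"name": "drive_tool", "arguments": {"series": [{"hand": 0,"travel": [-1,0,0],"yaw": 0},{"hand": 0,"travel": [-3,0,0],"yaw": 0},{"hand": 0,"travel": [-6,0,0],"yaw": 0},{"hand": 0,"travel": [-8,0,-5],"yaw": 0},{"hand": 0,"travel": [-10,0,-10],"yaw": 0},{"hand": 0,"travel": [-10,4,-14],"yaw": 0},{"hand": 0,"travel": [-10,10,-14],"yaw": 0},{"hand": 0,"travel": [-10,16,-14],"yaw": 0},{"hand": 0,"travel": [-10,22,-14],"yaw": 0},{"hand": 0,"travel": [-10,28,-14],"yaw": 0},{"hand": 0,"travel": [-10,32,-14],"yaw": 0},{"hand": 0,"travel": [-10,32,-14],"yaw": 0},{"hand": 0,"travel": [-10,32,-14],"yaw": 0}]}}

```text
time: 9.95
tcp_pos: [0.4722, -0.1912, 0.2025]
tcp_rot: [[0.989, -0.145, 0.001], [-0.145, -0.989, 0.0], [0.001, -0.0, -1.0]]
contact_force: [0.1, 0.2, 0.7]
opening: -0.0001
finger_force: 0.0
```

```bash
python3 - <<'E'
from h import *
np.set_printoptions(precision=4,suppress=True)
c=camera("wrist");cv2.imwrite("pics/w2.png",c["img"][:,:,::-1])
s=observe();R=np.array(s["tcp_rot"]);p=np.array(s["tcp_pos"])
for k in["green","red","yellow","blue"]:
  for r in spot_point("wrist",f"key_{k}_top")[:2]:
    q=atz(c,r["position"],.048);print(k,np.round(r["position"],1),round(r["confidence"],2),q,R.T@(q-p))
t=camera("top");b=spot_point("top","bed_front")
if b: print("bed",atz(t,b[0]["position"],.061))
print(s["time"],p,R,s["contact_force"])
E
```

```text
green [261.5 116.9] 0.88 [ 0.5345 -0.1994  0.048 ] [ 0.0627 -0.0003  0.1545]
red [314.9 107.6] 0.56 [ 0.5359 -0.2512  0.048 ] [0.0715 0.0507 0.1545]
yellow [272.5 170.9] 0.97 [ 0.4801 -0.2027  0.048 ] [0.0093 0.0107 0.1545]
blue [323.8 161.1] 0.85 [ 0.4827 -0.2552  0.048 ] [0.0194 0.0624 0.1545]
10.0 [ 0.4723 -0.1908  0.2025] [[ 0.9896 -0.1437  0.0006]
 [-0.1437 -0.9896  0.0001]
 [ 0.0006 -0.0002 -1.    ]] [ 0.6449  0.1001 -0.965 ]
```

View pics/w2.png

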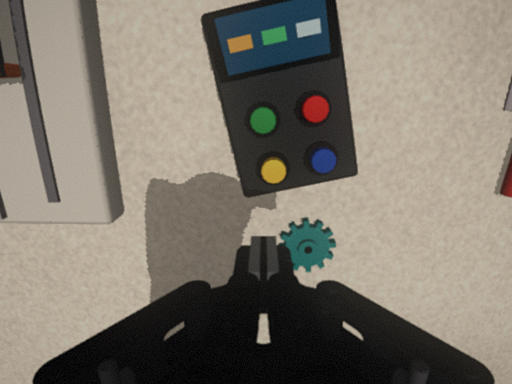

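The wrist view shows the green key at (262,118), with red, yellow and blue clear around it. I'll move above it and come down to about 8 mm over the key.

Emit:
{"name": "drive_tool", "arguments": {"series": [{"hand": 0,"travel": [3,0,0],"yaw": 0},{"hand": 0,"travel": [6.2,0,0],"yaw": 0},{"hand": 0,"travel": [6.2,0,4],"yaw": 0},{"hand": 0,"travel": [6.2,0,8],"yaw": 0},{"hand": 0,"travel": [6.2,0,11],"yaw": 0},{"hand": 0,"travel": [6.2,0,12.7],"yaw": 0},{"hand": 0,"travel": [6.2,0,13.5],"yaw": 0},{"hand": 0,"travel": [6.2,0,13.5],"yaw": 0}]}}

```text
time: 11.3
tcp_pos: [0.5335, -0.2006, 0.0676]
tcp_rot: [[0.989, -0.145, 0.0], [-0.145, -0.989, 0.0], [0.0, -0.0, -1.0]]
contact_force: [0.0, 0.6, 0.6]
opening: -0.0002
finger_force: 0.0
```

```bash
python3 - <<'E'
from h import *
c=camera("scene");cv2.imwrite("pics/s4.png",cv2.resize(c["img"][130:290,110:350,::-1],(800,533),interpolation=cv2.INTER_CUBIC))
E
```

```text
(no output)
```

View pics/s4.png

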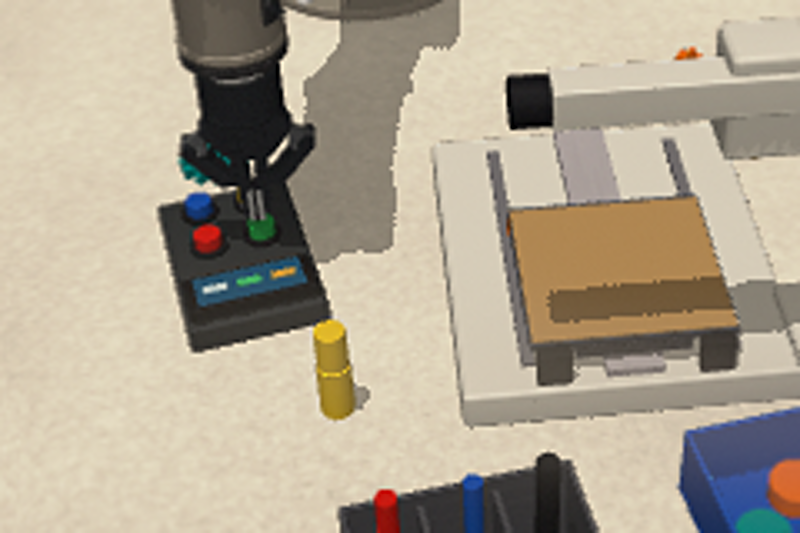

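The fingertips are over the green key at (262,225), and the bed sits on both stops at (555,360) and (717,350). Now I'll press.

Emit:
{"name": "drive_tool", "arguments": {"series": [{"hand": 0,"travel": [0,0,0.4],"yaw": 0},{"hand": 0,"travel": [0,0,0.7],"yaw": 0},{"hand": 0,"travel": [0,0,0.9],"yaw": 0},{"hand": 0,"travel": [0,0,1.1],"yaw": 0},{"hand": 0,"travel": [0,0,1.1],"yaw": 0}]}}

```text
time: 11.98
tcp_pos: [0.5333, -0.2006, 0.0563]
tcp_rot: [[0.989, -0.145, 0.0], [-0.145, -0.989, 0.0], [0.0, -0.0, -1.0]]
contact_force: [-0.4, -0.2, 2.9]
opening: -0.0
finger_force: 1.3
```

Emit:
{"name": "drive_tool", "arguments": {"series": [{"hand": 0,"travel": [0,0,0.2],"yaw": 0},{"hand": 0,"travel": [0,0,0.35],"yaw": 0},{"hand": 0,"travel": [0,0,0.35],"yaw": 0}]}}

```text
time: 12.35
tcp_pos: [0.5333, -0.2006, 0.0528]
tcp_rot: [[0.989, -0.145, 0.0], [-0.145, -0.989, -0.0], [0.0, -0.0, -1.0]]
contact_force: [-0.3, -0.8, 4.0]
opening: 0.0002
finger_force: 2.0
```

The force is 4.0 N at about 6 mm depth, past the 4 mm register point. Withdrawing.

Emit:
{"name": "drive_tool", "arguments": {"series": [{"hand": 0,"travel": [0,0,-0.5],"yaw": 0},{"hand": 0,"travel": [0,0,-1.5],"yaw": 0},{"hand": 0,"travel": [0,0,-5],"yaw": 0},{"hand": 0,"travel": [0,0,-10],"yaw": 0},{"hand": 0,"travel": [0,0,-15],"yaw": 0},{"hand": 0,"travel": [-5,4,-15],"yaw": 0},{"hand": 0,"travel": [-6,8,-15],"yaw": 0},{"hand": 0,"travel": [-6,12,-15],"yaw": 0},{"hand": 0,"travel": [-6,12,-15],"yaw": 0}]}}

```text
time: 13.48
tcp_pos: [0.4552, -0.3134, 0.2034]
tcp_rot: [[0.989, -0.149, -0.0], [-0.149, -0.989, -0.001], [0.0, 0.001, -1.0]]
contact_force: [-0.5, -0.2, 0.6]
opening: -0.0002
finger_force: 0.0
```

```bash
python3 - <<'E'
from h import *
a,b=camera("scene"),camera("top")
f=lambda c,x,y:cv2.resize(c["img"][y:y+160,x:x+240,::-1],(400,267),interpolation=cv2.INTER_CUBIC)
cv2.imwrite("pics/end.png",np.hstack([f(a,110,130),f(b,160,90)]))
s=observe();print(s["time"],s["tcp_pos"],s["contact_force"])
E
```

```text
13.575 [ 0.45638083 -0.3103785   0.20310205] [0.62371539 0.29929224 0.46955313]
```

View pics/end.png

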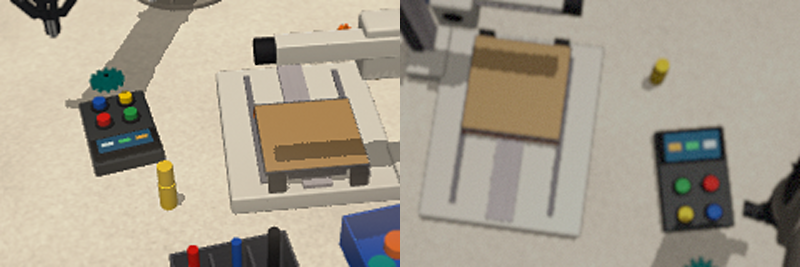

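The final picture shows the bed against both stops (top view, about (487,35) and (562,43)), the green key up again at (682,186), the gear and glue stick where they were, and the arm clear of everything.

```bash
python3 -c "from workcell import *; print(sign_off())"
```

```text
the job is handed in; nothing more can be done
None
```

The bed is home against both stops (pushed a little past contact: about 46 N at the wrist, not so gentle), and the green key was then pressed about 6 mm at 4 N and sprang back; no other key or loose thing was touched, and the job was handed in at about 14 s.

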